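Bring the slide tray under the objective

TASK

Bring the microscope's slide tray in under the objective: with a fingertip press down the lock button on the thumb block at the tray's outer end, and keep it held down while you push the tray steadily along its rails, without slamming it, until it is fully home against the inner end stop. Then let the button come back up so that it locks the tray there, and draw clear. Nothing is to be picked up, and the other things on the bench stay where they are.

Things in the scene. Friction and masses are not known exactly. Their poses are not given: they have to be found in the camera images.
- microscope: White camera microscope with a long dark stage, fixed, turned up to 0.22 rad either way. Origin on the bench under the optical axis; x points from its front to its column, y along the stage to the rails' outer end, z up. Its tall parts (180 mm to 480 mm up) lie within |y| < 40, x = -65 to 185 mm. Stage plate x -60 to 60, y -125 to 335 mm, top 125 mm up; toothed lock bar on its front edge to x = -72.
- slide_tray (a joint): Travel of the tray along the microscope's -y direction, m: 0 at the outer stop, 0.130 fully home against the inner end stop, tray middle under the objective. Starts locked in a notch between 0 and 0.05. Free running it needs about 1 to 3 N of push. With the button up it is locked to the toothed bar, notch by notch (10 mm pitch, 2 mm play either way; home is a notch).
- lock_button (a joint): How far the lock button is pressed down, m: 0 = up, locked; 0.008 = fully down. The first 4 N do nothing, then the spring yields 1.3 mm per N, 10 N at the bottom. The teeth are clear from 3.5 mm down; press 5 mm or more. Let go, it springs up by itself at a notch (between notches it rests on a tooth, half down).
- button_top (a point): Centre of the button's top face, moving with button and tray. Black ribbed rectangle, 34 mm along the microscope's x, 28 mm along its y, 165 mm above the bench when up, 12 mm proud of the thumb block around it (4 mm when fully down). In the microscope's frame at x = -55 mm, y = 300 mm minus the slide_tray value. A finger on it can drag the tray along by friction or push on the tab beside it.
- push_tab (a point): Middle of the face of the push tab, an upright aluminium wall fixed on the tray at the button's inner side, facing the button: 60 mm wide along the microscope's x, 17 mm from the button's centre, 12 mm thick with a sloping rib behind it, its top 179 mm above the bench (14 mm above the button). This point lies 172 mm above the bench.
- tray_middle (a point): Middle of the tray on top of its seven glass slides, 148 mm above the bench. The tray is a black plate on two guide rails, 118 mm along the microscope's x, 303 mm along y, 10 mm thick; slides on its inner 200 mm, and at its outer front corner the aluminium thumb block (68 x 90 mm, top 153 mm above the bench) with tab and button. It cannot leave the rails.
- tube_rack_near: Loose white rack of capped blood tubes behind the rails, 66 x 150 mm, 107 mm high, long side along its y; origin at the centre of its underside. To be left alone.
- tube_rack_far: Loose rack of the same make, beyond the outer end of the rails; origin at the centre of its underside. To be left alone.
- flask: Loose conical glass flask, 82 mm wide, 136 mm high, beyond the inner end of the stage; origin at the centre of its underside. To be left alone.
- oil_bottle: Loose small amber bottle of immersion oil, 30 mm wide, 72 mm high, in front of the rails near the thumb block; origin at the centre of its underside. To be left alone.
- petri_dish: Loose covered petri dish, 90 mm wide, 17 mm high, in front of the stage; origin at the centre of its underside. To be left alone.
- slide_box: Loose flat slide box, 88 x 150 mm, 33 mm high, in front of the stage; origin at the centre of its underside. To be left alone.
- forceps: Loose steel forceps, 125 mm long along its x, 10 mm wide, 6 mm high, lying in front of the stage; origin at the centre of its underside. To be left alone.

How it is judged:
By the outcome, as a careful person would: the job done as asked, in the order asked, and still so for the second after the job is handed in, with the robot touching nothing.
It also fails if it takes over 35 s, if anything falls off the work surface, if the arm or the gripper's body presses on something with over 40 N, if the wrist force passes 120 N, or if a joint passes its speed limit or range.

ROBOT

A 6-joint arm with a two-finger parallel gripper is mounted at the origin on the work surface. World frame = base frame: x ahead of the robot, y to its left, z up, the work surface at z = 0. Lengths are in m, angles in rad, forces in N, time in s.
With the tool pointing down it reaches from about 0.25 to 0.775 m from the base axis. Payload 4 kg.
Tool frame: the origin (TCP) lies midway between the tips of the shut fingers; the grasp point (between the pads) lies 19 mm behind it; z points along the fingers, y is the direction in which the jaws open and shut (so a half turn about z gives the same grasp; the last joint's range is limited). The gripper opens to 94 mm and grips with 3 to 60 N. Pads are 16 mm wide; open, the fingers measure 119 mm over their backs; the gripper's body (75 mm by 177 mm) begins 78 mm behind the grasp point.
Start: joints at [1.195, 0.087, 1.371, -0, 1.684, -0.103], TCP at [0.148, 0.53, 0.206] pointing down, gripper open.
Joint ranges: [-3.1, 3.1], [-0.76, 2.03], [0.27, 2.55], [-1.08, 4.22], [0.17, 2.65], [-2.57, 2.57]. Speed limits (rad/s): [2.79, 2.79, 3.14, 3.14, 3.14, 3.14].

INTERFACE

Orientations are given as [roll, pitch, yaw] about the fixed x, y, z axes, in that order (R = Rz(yaw) Ry(pitch) Rx(roll)).
In Python, from bench import robot gives the robot as it stands.
- The arm moves only by the tool servo_tool, never from a script. Its argument "rows" is a list of rows, each a list of 2 entries, a list of its own where there are three numbers: the shift along the tool's x, y, z normalised to -1 to 1, where 1 is 0.08 m, then the turn about the tool's z normalised to -1 to 1, where 1 is pi/2 rad. A call has 1 to 12 rows; each row is the pose to reach, as a shift and turn from the pose commanded when the call began, along the tool's axes at that moment; what a row does not reach only later rows make up. A row lasts 1/12 s, in which the tool goes at most 41.7 mm and 7.16 degrees, less where a joint would pass 70% of its speed; a pose out of reach is approached as far as the arm can. A call with a number of a shift or a turn outside -1 to 1 is refused whole. A call with a gripper value outside its range is refused whole. "grip" is the closure, from -1 (fully open) to 1 (shut), set as the call begins (left out, the last holds). The fingers move at their own pace and stop on an object; the grip force is fixed at half the most. Time passes only in rows, so rows that repeat a pose let the fingers close. It gives the time, the measured TCP pose, the force and the opening at its end, in the units of the state.
- robot.get_obs(): the state, without advancing time (a new reading comes with each control period).
- robot.snapshot(name): name is "side" or "top" or "wrist"; returns a dict with "pixels" (384x512x3 uint8, red, green, blue), "camera_matrix" (3x3 intrinsics, pixels), "world_from_camera" (4x4, takes a point from camera to world coordinates). Camera axes: x right, y down, z forward; pixel columns grow to the right and rows downward; lengths in m; the calibration is good to about 2 mm. A picture is of the moment at which its call begins. There is no depth.
- robot.close_job(): hands the job in, once; it reports no verdict.
The state is a dict: "time": time; "joint_positions": joint angles; "qvel": joint speeds; "joint_torque": joint torques, N m; "tool_pos": TCP position; "ee_rot": TCP orientation; "wrist_force": force on the tool from outside, world axes, zero at the start; "wrist_torque": the same for the moment, N m; "width": finger opening in m.
Only numpy, scipy, OpenCV 4.12 (cv2) and the standard library are available. Lean on these libraries where they do the work, as an engineer would, in place of code of your own. Each camera call takes 0.05 s, during which the arm holds its last target.

## Working session

There is one attempt and no reset: what is moved stays moved. The work goes in short steps, Python scripts to look and compute and a tool call to move; the robot and the scene stay as the last step left them, time stands still between calls to the robot, and variables do not carry over. Pictures are saved under pics/ and viewed, and the job is handed in when it is done.

Besides the shell and the picture viewer there is one more tool, called after "Emit:" in YAML: its name, and indented under it one key for each argument. servo_tool: Moves the arm, as the interface text tells. Its arguments: {"type":"object","properties":{"rows":{"type":"array"},"grip":{"type":"number"}},"required":["rows"]}

```bash
mkdir -p pics
python3 - <<'E'
from bench import robot
import cv2, pickle
o=robot.get_obs()
for k,v in o.items(): print(k,v)
d={}
for n in ["side","top","wrist"]:
    s=robot.snapshot(n); d[n]=s
    cv2.imwrite(f"pics/{n}0.png",cv2.resize(s["pixels"][:,:,::-1],(768,576),interpolation=cv2.INTER_CUBIC))
    print(n,s["camera_matrix"],s["world_from_camera"])
pickle.dump(d,open("s0.pkl","wb"))
E
```

```text
time 0.0
joint_positions [ 1.19491355e+00  8.79281762e-02  1.37226358e+00 -1.72981349e-05
  1.68357410e+00 -1.03112959e-01]
qvel [-0.0017183  -0.00092674  0.00103859 -0.00125671 -0.0013427   0.00157272]
joint_torque [ 1.81675296e-04 -3.40186501e+01 -3.02422607e+01  7.17567257e-02
  3.30996746e-02 -2.01961711e-04]
tool_pos [0.14798428 0.52914693 0.2043141 ]
ee_rot [-3.13942922e+00 -2.06587836e-04  2.86882068e+00]
wrist_force [ 0.83377736  0.32380393 -0.8270089 ]
wrist_torque [0.00725558 0.02735938 0.00203652]
width 0.09433622328754568
side [[384.08022753   0.         248.32220404]
 [  0.         384.08022753 185.18454167]
 [  0.           0.           1.        ]] [[ 0.95365525 -0.15727658  0.2565263   0.29305249]
 [-0.30073318 -0.52668696  0.79508515 -0.7286567 ]
 [ 0.01006078 -0.8353831  -0.54957608  0.68223632]
 [ 0.          0.          0.          1.        ]]
top [[473.88208296   0.         242.51921084]
 [  0.         473.88208296 192.44350388]
 [  0.           0.           1.        ]] [[ 0.02344682 -0.99563373  0.09035329  0.45001803]
 [-0.99935372 -0.02580537 -0.02502442  0.0503245 ]
 [ 0.02724676 -0.08970815 -0.99559533  1.4917232 ]
 [ 0.          0.          0.          1.        ]]
wrist [[284.66609692   0.         259.50073254]
 [  0.         284.66609692 188.62410935]
 [  0.           0.           1.        ]] [[ 0.27003017  0.93661475  0.22324095  0.08271747]
 [ 0.96285074 -0.26231798 -0.06409154  0.5487401 ]
 [-0.00146897  0.23225437 -0.97265397  0.38340173]
 [ 0.          0.          0.          1.        ]]
```

View pics/side0.png

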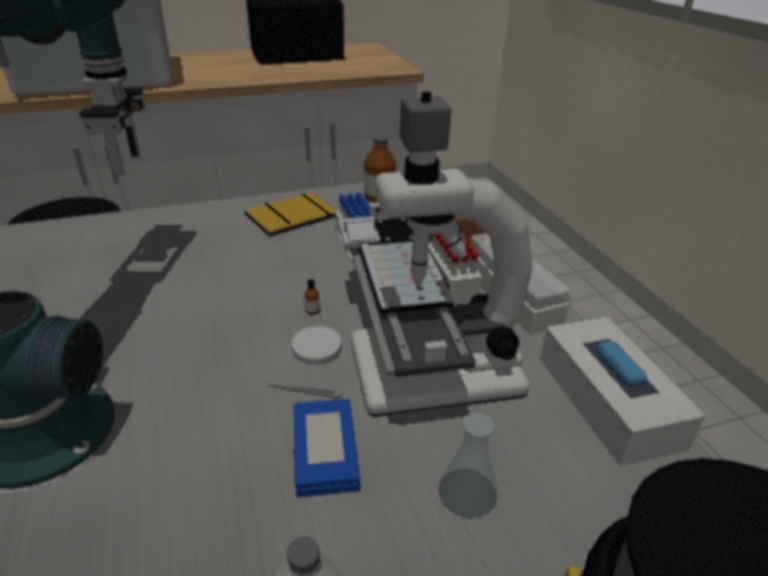

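View pics/top0.png

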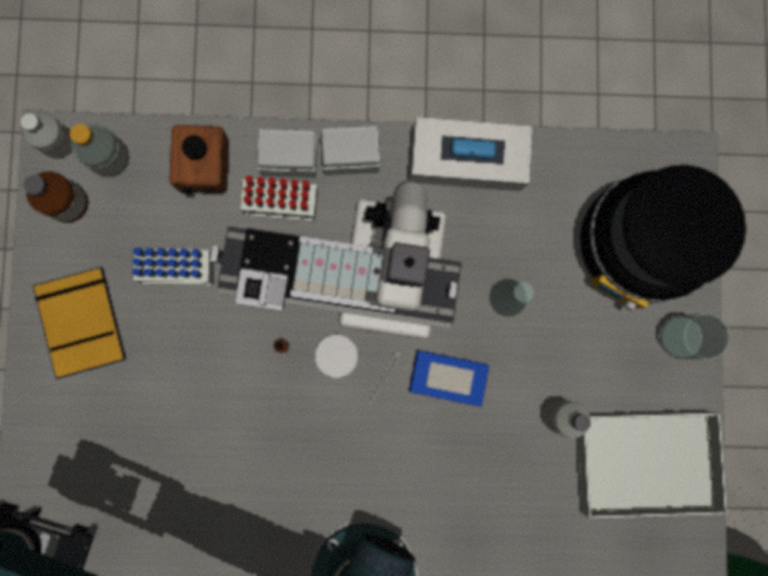

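View pics/wrist0.png

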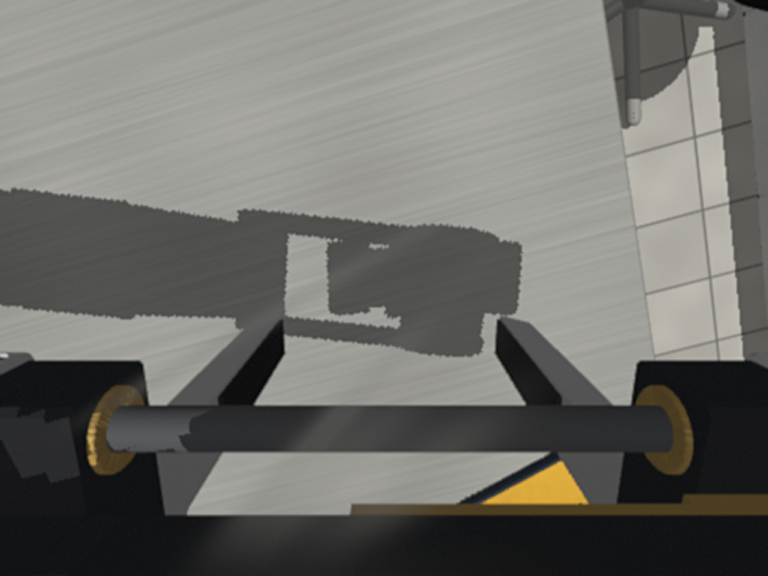

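The top view shows the black button at about (254,289) in the 768-wide picture, on the light thumb block, with the stage running to the right and turned slightly. I'll enlarge that area.

Run:
```python
import cv2,pickle
d=pickle.load(open("s0.pkl","rb"))
p=d["top"]["pixels"][145:225,135:315,::-1]
cv2.imwrite("pics/topcrop.png",cv2.resize(p,None,fx=4.4,fy=4.4,interpolation=cv2.INTER_NEAREST))
```

```text
(no output)
```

View pics/topcrop.png

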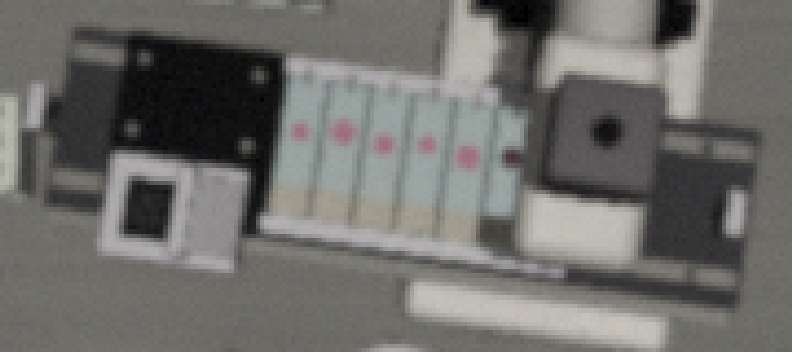

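```bash
cat > h.py <<'E'
import numpy as np
def cast(s,uv,z):
    K=s["camera_matrix"];T=s["world_from_camera"]
    uv=np.atleast_2d(np.array(uv,float))
    r=np.c_[uv,np.ones(len(uv))]@np.linalg.inv(K).T@T[:3,:3].T
    o=T[:3,3]; return o+r*((z-o[2])/r[:,2])[:,None]
def proj(s,p):
    T=s["world_from_camera"];c=(np.atleast_2d(p)-T[:3,3])@T[:3,:3];q=c@s["camera_matrix"].T
    return q[:,:2]/q[:,2:]
E
python3 - <<'E'
import cv2,pickle,numpy as np
from h import *
d=pickle.load(open("s0.pkl","rb"));s=d["top"]
g=cv2.cvtColor(s["pixels"],cv2.COLOR_RGB2GRAY)
f=lambda L:np.array(L)/4.4+[134.6,144.6]
def ang(a,b,z):
    p=cast(s,f([a,b]),z);v=p[1]-p[0]; return p[:,:2].round(4).tolist(),np.hypot(*v[:2]).round(4),np.arctan2(v[1],v[0])
print("back stage edge",ang((760,130),(75,28),.125))
print("outer edge",ang((45,208),(75,28),.125))
print("inner edge",ang((735,308),(760,130),.125))
print("bl front",ang((98,253),(237,272),.153), ang((98,253),(112,150),.153))
m=(g[180:202,158:182]<60).astype(np.uint8)
n,l,st,ce=cv2.connectedComponentsWithStats(m)
print(st,ce+[158,180])
for i in range(1,n):
    c,_=cv2.findContours((l==i).astype(np.uint8),0,2);print(cv2.minAreaRect(c[0]))
    print(cast(s,ce[i]+[158,180],.165))
print(g[184:202,160:180])
E
```

```text
back stage edge ([[0.6325, -0.1719], [0.6881, 0.2828]], np.float64(0.458), np.float64(1.4491142122627514))
outer edge ([[0.5684, 0.2975], [0.6881, 0.2828]], np.float64(0.1206), np.float64(-0.12215363268471721))
inner edge ([[0.5141, -0.1567], [0.6325, -0.1719]], np.float64(0.1194), np.float64(-0.12759863661375012))
bl front ([[0.5379, 0.2574], [0.528, 0.1683]], np.float64(0.0897), np.float64(-1.6819365526335992)) ([[0.5379, 0.2574], [0.6045, 0.2511]], np.float64(0.0669), np.float64(-0.09482152292382358))
[[  0   0  24  22 409]
 [  0   0   1   4   4]
 [ 18   0   6   2   7]
 [  5   6  11  13 108]] [[169.84107579 190.37408313]
 [158.         181.5       ]
 [178.57142857 180.14285714]
 [168.0462963  191.98148148]]
((0.0, 1.5), (3.0, 0.0), -90.0)
[[0.59508285 0.25471983 0.165     ]]
((20.5, 0.5), (1.0, 5.0), 90.0)
[[0.60044145 0.19738048 0.165     ]]
((10.08108139038086, 12.013513565063477), (9.04194450378418, 11.507928848266602), 9.462321281433105)
[[0.56631546 0.2255606  0.165     ]]
[[146 169 170 166 152 146 144 152 159 166 167 171 169 168 164 155 166 169
  153 128]
 [151 169 168 154 1
[... 726 characters left out ...]
 166 154
  143 142]
 [171 159 124  65  34  36  39  40  37  39  42  31  42  92 146 169 165 153
  147 145]
 [169 154 108  58  31  32  36  39  34  38  36  33  46 101 151 168 163 146
  148 149]
 [170 147  98  46  22  20  31  34  30  37  29  30  61 116 158 172 161 138
  141 146]
 [169 147 104  56  42  40  36  35  29  30  26  34  72 125 162 168 155 137
  141 145]
 [171 159 131 106  97  94  89  76  68  58  49  47  83 136 163 167 152 138
  139 144]
 [170 166 157 150 147 145 143 133 127 113 101  93 108 143 165 170 157 143
  145 145]
 [173 172 172 171 168 169 168 164 161 160 151 142 139 153 171 164 150 146
  146 143]
 [168 170 170 172 171 172 173 172 174 173 171 163 153 161 166 155 140 138
  144 146]]
```

Emit:
servo_tool:
  rows:
    - [[-0.1,-0.05,-0.03],0.075]
    - [[-0.2,-0.1,-0.06],0.15]
    - [[-0.3,-0.15,-0.1],0.226]
    - [[-0.4,-0.2,-0.13],0.301]
    - [[-0.5,-0.25,-0.16],0.377]
    - [[-0.6,-0.3,-0.2],0.452]
    - [[-0.7,-0.35,-0.23],0.527]
    - [[-0.8,-0.4,-0.25],0.603]
    - [[-0.9,-0.4,-0.25],0.678]
    - [[-1,-0.4,-0.25],0.753]
    - [[-1,-0.4,-0.25],0.829]
    - [[-1,-0.4,-0.25],0.904]
  grip: 1

```text
time: 1.15
tool_pos: [0.217, 0.4769, 0.225]
ee_rot: [-3.141, 0.001, 1.442]
wrist_force: [-0.4, -0.9, -0.4]
width: 0.0177
```

Emit:
servo_tool:
  rows:
    - [[-0.07,0.12,0],0]
    - [[-0.2,0.37,0],0]
    - [[-0.35,0.65,0],0]
    - [[-0.5,0.94,0],0]

```text
time: 1.48
tool_pos: [0.2871, 0.4274, 0.2252]
ee_rot: [3.142, 0.001, 1.454]
wrist_force: [0.7, -0.3, 0.3]
width: 0.0006
```

Emit:
servo_tool:
  rows:
    - [[-0.15,0.28,0],0]
    - [[-0.3,0.56,0],0]
    - [[-0.4,0.75,0],0]
    - [[-0.5,0.94,0],0]

```text
time: 1.82
tool_pos: [0.3575, 0.378, 0.2252]
ee_rot: [-3.142, 0.001, 1.451]
wrist_force: [0.2, 0.6, 0.0]
width: 0.0006
```

Emit:
servo_tool:
  rows:
    - [[-0.15,0.28,0],0]
    - [[-0.3,0.56,0],0]
    - [[-0.4,0.75,0],0]
    - [[-0.5,0.94,0],0]
    - [[-0.5,0.94,0],0]

```text
time: 2.23
tool_pos: [0.4282, 0.3282, 0.2248]
ee_rot: [3.141, 0.002, 1.448]
wrist_force: [-0.2, -0.2, -0.2]
width: 0.0005
```

Run:
```python
from bench import robot
import cv2
o=robot.get_obs();print(o["time"],o["tool_pos"],o["ee_rot"],o["width"],o["joint_positions"])
for n in ["side","wrist","top"]:
    s=robot.snapshot(n)
    cv2.imwrite(f"pics/{n}1.png",cv2.resize(s["pixels"][:,:,::-1],(768,576),interpolation=cv2.INTER_CUBIC))
```

```text
2.2333 [0.42823196 0.32821454 0.22478515] [3.14116343e+00 1.75475643e-03 1.44770064e+00] 0.0004848748534583822 [ 5.49915194e-01  6.16843119e-02  1.35998867e+00 -1.65827211e-03
  1.72067766e+00  6.72763507e-01]
```

View pics/side1.png

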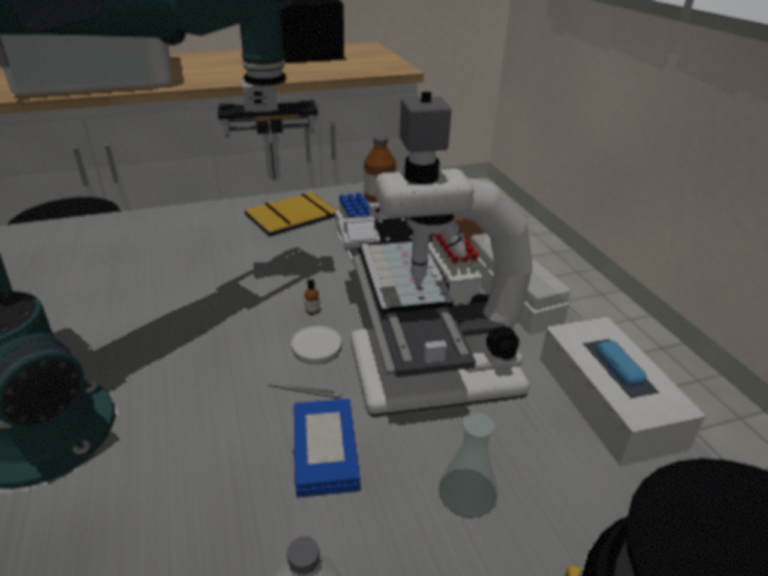

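View pics/wrist1.png

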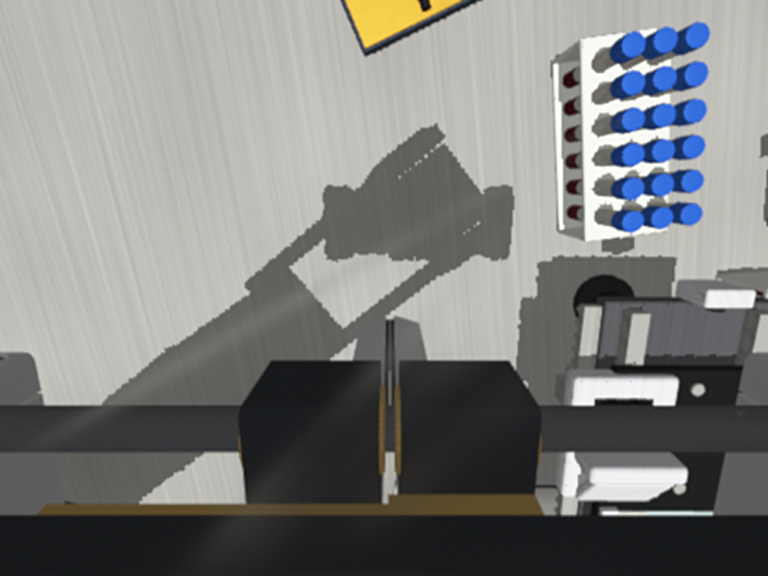

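The gripper is shut, turned, and clear of everything. Now on to a hover over the button.

Emit:
servo_tool:
  rows:
    - [[-0.15,0.24,0],0]
    - [[-0.3,0.5,0],0]
    - [[-0.44,0.72,0],0]
    - [[-0.55,0.93,0],0]

```text
time: 2.72
tool_pos: [0.4942, 0.2781, 0.2257]
ee_rot: [3.142, -0.0, 1.452]
wrist_force: [0.1, 0.0, 0.3]
width: 0.0004
```

Emit:
servo_tool:
  rows:
    - [[-0.15,0.25,0],0]
    - [[-0.3,0.5,0],0]
    - [[-0.44,0.72,0.1],0]
    - [[-0.52,0.87,0.2],0]
    - [[-0.55,0.93,0.25],0]
    - [[-0.55,0.93,0.25],0]
    - [[-0.55,0.93,0.25],0]

```text
time: 3.3
tool_pos: [0.562, 0.226, 0.2048]
ee_rot: [-3.14, 0.0, 1.45]
wrist_force: [-0.0, -0.1, -0.4]
width: 0.0007
```

Run:
```python
from bench import robot
import cv2,numpy as np
from h import *
o=robot.get_obs();print(o["time"],o["tool_pos"],o["ee_rot"],o["joint_positions"],o["wrist_force"])
a=1.449;ym=np.array([np.cos(a),np.sin(a)]);xm=np.array([ym[1],-ym[0]])
v=o["tool_pos"][:2]-np.array([.588,-.041]);print("scope frame",v@xm,v@ym)
for n,b in [("side",(190,100,330,220)),("wrist",(100,150,400,384)),("top",(110,120,250,225))]:
    s=robot.snapshot(n); print(n,proj(s,o["tool_pos"]))
    x0,y0,x1,y1=b
    p=s["pixels"][y0:y1,x0:x1,::-1];k=min(790/p.shape[1],590/p.shape[0])
    cv2.imwrite(f"pics/{n}2.png",cv2.resize(p,None,fx=k,fy=k,interpolation=cv2.INTER_CUBIC));print(k)
```

```text
3.3 [0.5619769  0.22603562 0.20482992] [-3.13966178e+00  4.84547938e-06  1.44996222e+00] [2.88393095e-01 2.13426843e-01 1.22911769e+00 7.70352932e-04
 1.70082145e+00 4.09326415e-01] [-0.02077077 -0.0954323  -0.37445774]
scope frame -0.05827392320015295 0.26189573457832144
side [[235.83574124 133.65222932]]
4.916666666666667
wrist [[260.97275933 225.61035764]]
2.5213675213675213
top [[165.91554679 192.23748074]]
5.619047619047619
```

View pics/side2.png

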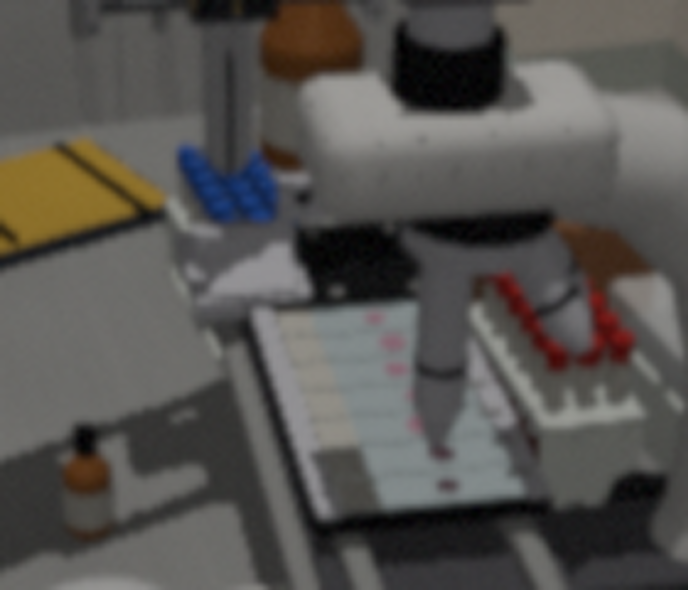

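View pics/wrist2.png

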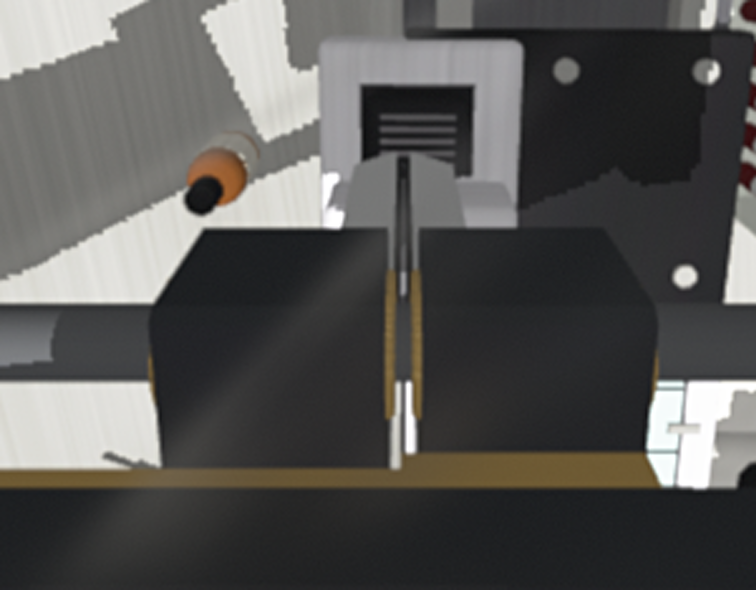

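View pics/top2.png

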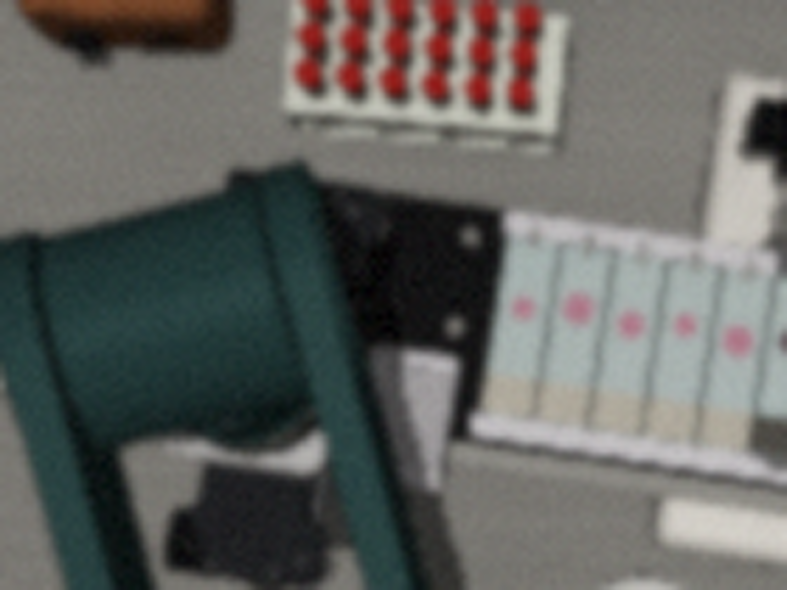

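Run:
```python
from bench import robot
import numpy as np
from h import *
s=robot.snapshot("wrist");o=robot.get_obs()
a=1.449;ym=np.array([np.cos(a),np.sin(a)]);xm=np.array([ym[1],-ym[0]])
def sc(P): 
    v=P[:,:2]-o["tool_pos"][:2]; return np.c_[v@xm,v@ym].round(4)
f=lambda L:np.array(L)/2.5214+[99.7,149.7]
print("button outer corners rel TCP (xm,ym)",sc(cast(s,f([(361,86),(473,86)]),.165)))
print("rib ends first",sc(cast(s,f([(379,116),(456,116)]),.165)))
print("block outer",sc(cast(s,f([(322,41),(522,41)]),.153)))
print("TCP",o["tool_pos"], "tip px", (proj(s,o["tool_pos"])-[99.7,149.7])*2.5214)
```

```text
button outer corners rel TCP (xm,ym) [[-0.0143  0.0195]
 [ 0.0209  0.0196]]
rib ends first [[-0.0087  0.0098]
 [ 0.0157  0.0098]]
block outer [[-0.0275  0.0319]
 [ 0.0377  0.032 ]]
TCP [0.56242631 0.22625261 0.20633881] tip px [[407.29000998 191.80636075]]
```

The wrist view shows the button about 4 mm to the +x side and slightly outward of the fingertip. I'll shift over and come down to just above it.

Emit:
servo_tool:
  rows:
    - [[0.025,0.05,0],0]
    - [[0.025,0.05,0.1],0]
    - [[0.025,0.05,0.2],0]
    - [[0.025,0.05,0.3],0]
    - [[0.025,0.05,0.38],0]
    - [[0.025,0.05,0.42],0]
    - [[0.025,0.05,0.42],0]
    - [[0.025,0.05,0.42],0]

```text
time: 4.17
tool_pos: [0.567, 0.2267, 0.1715]
ee_rot: [-3.141, 0.0, 1.449]
wrist_force: [-0.6, -0.1, -0.1]
width: 0.0009
```

Run:
```python
from bench import robot
import cv2
o=robot.get_obs();print(o["time"],o["tool_pos"],o["wrist_force"])
s=robot.snapshot("wrist")
p=s["pixels"][150:290,150:390,::-1]
cv2.imwrite("pics/wrist3.png",cv2.resize(p,None,fx=3.3,fy=3.3,interpolation=cv2.INTER_CUBIC))
```

```text
4.1667 [0.56698088 0.22667086 0.17146847] [-0.62322766 -0.14781296 -0.06576896]
```

View pics/wrist3.png

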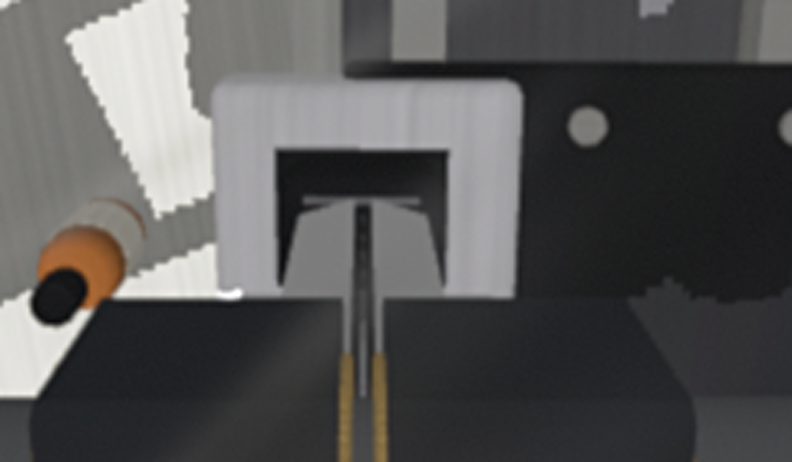

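The tip is centred across the button, with the outer ~10 mm of the button showing, so it is a few mm from the tab. Pressing now.

Emit:
servo_tool:
  rows:
    - [[0,0,0.03],0]
    - [[0,0,0.06],0]
    - [[0,0,0.09],0]
    - [[0,0,0.11],0]
    - [[0,0,0.13],0]
    - [[0,0,0.13],0]
    - [[0,0,0.13],0]
    - [[0,0,0.13],0]

```text
time: 4.88
tool_pos: [0.5674, 0.2269, 0.163]
ee_rot: [3.14, -0.001, 1.449]
wrist_force: [-1.3, 0.0, 4.6]
width: 0.0006
```

Emit:
servo_tool:
  rows:
    - [[0,0,0.02],0]
    - [[0,0,0.04],0]
    - [[0,0,0.06],0]
    - [[0,0,0.06],0]
    - [[0,0,0.06],0]

```text
time: 5.3
tool_pos: [0.5674, 0.2268, 0.1591]
ee_rot: [3.139, -0.001, 1.449]
wrist_force: [-1.6, -1.1, 8.2]
width: 0.0004
```

Pressed about 5.5–6 mm at 8.2 N. I'll add a little more and start pushing gently.

Emit:
servo_tool:
  rows:
    - [[0,0,0.01],0]
    - [[0,0,0.015],0]
    - [[-0.01,0,0.015],0]
    - [[-0.025,0,0.015],0]
    - [[-0.045,0,0.015],0]
    - [[-0.07,0,0.015],0]
    - [[-0.1,0,0.015],0]
    - [[-0.13,0,0.015],0]
    - [[-0.16,0,0.015],0]
    - [[-0.19,0,0.015],0]
    - [[-0.22,0,0.015],0]
    - [[-0.25,0,0.015],0]

```text
time: 6.3
tool_pos: [0.5651, 0.2082, 0.1584]
ee_rot: [3.139, -0.004, 1.45]
wrist_force: [-1.8, 1.9, 9.2]
width: 0.0007
```

Emit:
servo_tool:
  rows:
    - [[-0.03,0,0],0]
    - [[-0.06,0,0],0]
    - [[-0.09,0,0],0]
    - [[-0.12,0,0],0]
    - [[-0.15,0,0],0]
    - [[-0.18,0,0],0]
    - [[-0.21,0,0],0]
    - [[-0.24,0,0],0]
    - [[-0.27,0,0],0]
    - [[-0.3,0,0],0]
    - [[-0.33,0,0],0]
    - [[-0.36,0,0],0]

```text
time: 7.3
tool_pos: [0.5614, 0.1795, 0.1582]
ee_rot: [3.139, -0.003, 1.45]
wrist_force: [-2.5, 1.3, 8.9]
width: 0.0006
```

Run:
```python
from bench import robot
import cv2
o=robot.get_obs();print(o["time"],o["tool_pos"],o["wrist_force"])
s=robot.snapshot("wrist")
p=s["pixels"][150:290,150:390,::-1]
cv2.imwrite("pics/wrist4.png",cv2.resize(p,None,fx=3.3,fy=3.3,interpolation=cv2.INTER_CUBIC))
s=robot.snapshot("top")
p=s["pixels"][145:225,135:315,::-1]
cv2.imwrite("pics/top4.png",cv2.resize(p,None,fx=4.4,fy=4.4,interpolation=cv2.INTER_CUBIC))
```

```text
7.3 [0.56142718 0.1795118  0.15822711] [-2.5460629   1.29609876  8.90639082]
```

View pics/wrist4.png

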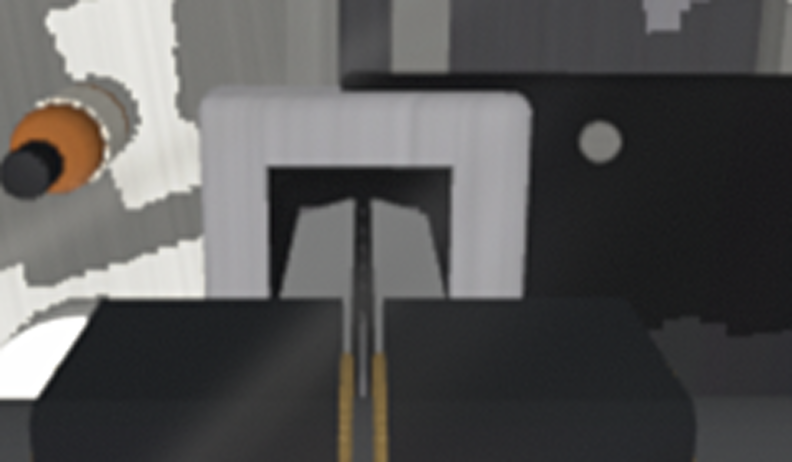

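View pics/top4.png

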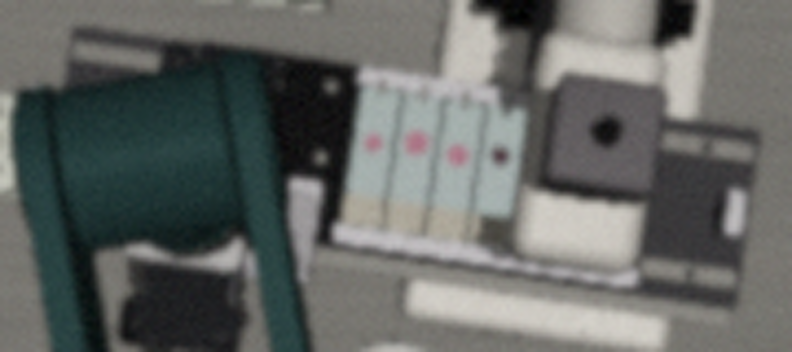

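The tray is moving with the finger and the button is still down. About 40–50 mm remain.

Emit:
servo_tool:
  rows:
    - [[-0.02,0,0],0]
    - [[-0.05,0,0],0]
    - [[-0.08,0,0],0]
    - [[-0.11,0,0],0]
    - [[-0.14,0,0],0]
    - [[-0.17,0,0],0]
    - [[-0.2,0,0],0]
    - [[-0.23,0,0],0]
    - [[-0.26,0,0],0]
    - [[-0.29,0,0],0]
    - [[-0.32,0,0],0]
    - [[-0.34,0,0],0]

```text
time: 8.4
tool_pos: [0.558, 0.1523, 0.1581]
ee_rot: [3.14, -0.003, 1.449]
wrist_force: [-3.8, 2.6, 8.6]
width: 0.0007
```

Emit:
servo_tool:
  rows:
    - [[-0.015,0,0],0]
    - [[-0.03,0,0],0]
    - [[-0.045,0,0],0]
    - [[-0.06,0,0],0]
    - [[-0.075,0,0],0]
    - [[-0.09,0,0],0]
    - [[-0.105,0,0],0]
    - [[-0.12,0,0],0]

```text
time: 9.07
tool_pos: [0.5568, 0.1429, 0.1581]
ee_rot: [3.14, -0.003, 1.45]
wrist_force: [-3.5, 2.9, 9.1]
width: 0.0007
```

Emit:
servo_tool:
  rows:
    - [[-0.015,0,0],0]
    - [[-0.03,0,0],0]
    - [[-0.045,0,0],0]
    - [[-0.06,0,0],0]
    - [[-0.075,0,0],0]
    - [[-0.09,0,0],0]

```text
time: 9.57
tool_pos: [0.5559, 0.1357, 0.1581]
ee_rot: [3.14, -0.003, 1.45]
wrist_force: [-3.3, 1.1, 8.7]
width: 0.0002
```

Run:
```python
from bench import robot
import cv2
s=robot.snapshot("wrist")
p=s["pixels"][150:290,150:390,::-1]
cv2.imwrite("pics/wrist5.png",cv2.resize(p,None,fx=3.3,fy=3.3,interpolation=cv2.INTER_CUBIC))
```

```text
(no output)
```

View pics/wrist5.png

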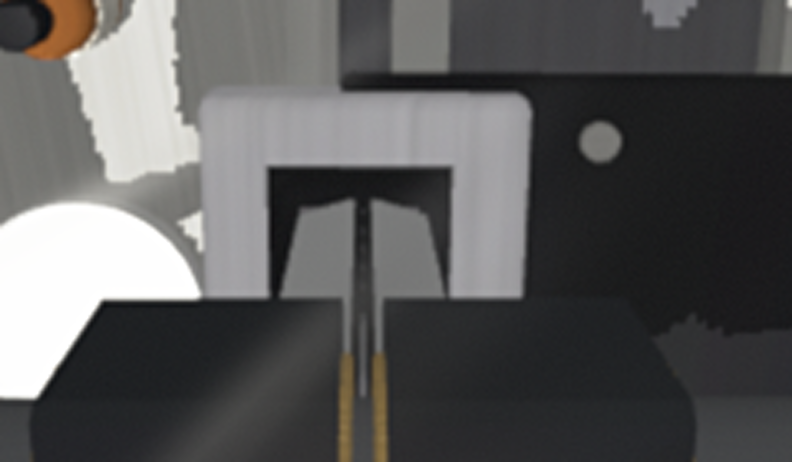

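No slip: the block has the same pixels relative to the finger as before, and the stop has not been reached. The start notch was therefore probably 0.030, so I continue slowly.

Emit:
servo_tool:
  rows:
    - [[-0.012,0,0],0]
    - [[-0.025,0,0],0]
    - [[-0.037,0,0],0]
    - [[-0.05,0,0],0]
    - [[-0.062,0,0],0]
    - [[-0.075,0,0],0]

```text
time: 10.12
tool_pos: [0.5564, 0.1318, 0.1586]
ee_rot: [3.137, -0.007, 1.451]
wrist_force: [-0.5, 5.2, 8.8]
width: 0.0002
```

Emit:
servo_tool:
  rows:
    - [[-0.012,0,0],0]
    - [[-0.025,0,0],0]
    - [[-0.037,0,0],0]
    - [[-0.05,0,0],0]

```text
time: 10.45
tool_pos: [0.5562, 0.1278, 0.1587]
ee_rot: [3.136, -0.007, 1.451]
wrist_force: [0.1, 5.7, 8.6]
width: 0.0001
```

Run:
```python
from bench import robot
import cv2
s=robot.snapshot("wrist")
p=s["pixels"][150:290,150:390,::-1]
cv2.imwrite("pics/wrist6.png",cv2.resize(p,None,fx=3.3,fy=3.3,interpolation=cv2.INTER_CUBIC))
s=robot.snapshot("top")
p=s["pixels"][145:225,135:315,::-1]
cv2.imwrite("pics/top6.png",cv2.resize(p,None,fx=4.4,fy=4.4,interpolation=cv2.INTER_CUBIC))
```

```text
(no output)
```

View pics/wrist6.png

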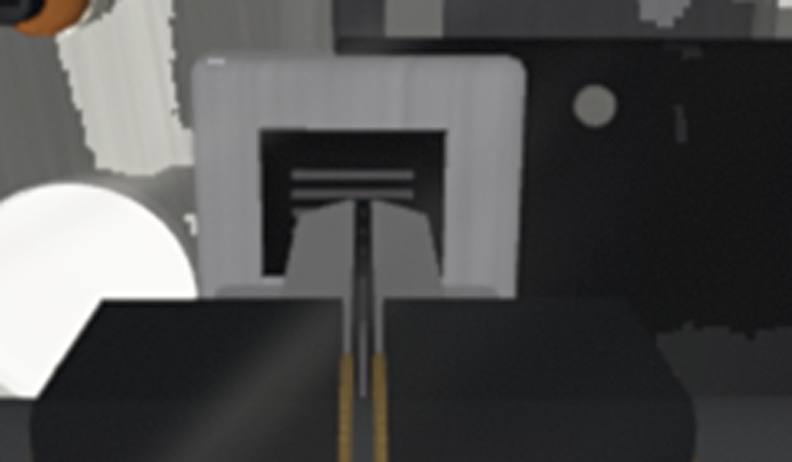

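View pics/top6.png

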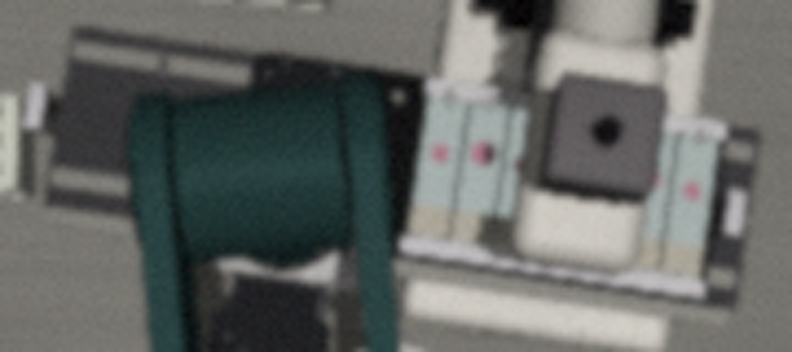

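The ribs are showing again: the finger has slid about 6–7 mm along the button toward the tab with force near 5.7 N, so the tray is blocked. It is most likely on the stop. I'll confirm with a gentle push on the tab.

Emit:
servo_tool:
  rows:
    - [[-0.01,0,0],0]
    - [[-0.02,0,0],0]
    - [[-0.03,0,0],0]
    - [[-0.04,0,0],0]
    - [[-0.05,0,0],0]

```text
time: 10.97
tool_pos: [0.5562, 0.1273, 0.1588]
ee_rot: [3.135, -0.014, 1.452]
wrist_force: [1.6, 14.9, 7.0]
width: 0.0006
```

Firm contact: 15 N with no further movement, and the tip position implies the button at y ≈ 0.172 against 0.170 at home. I'll ease the push, then lift so the button rises.

Emit:
servo_tool:
  rows:
    - [[0.015,0,0],0]
    - [[0.03,0,0],0]
    - [[0.03,0,-0.03],0]
    - [[0.03,0,-0.06],0]
    - [[0.03,0,-0.09],0]
    - [[0.03,0,-0.12],0]
    - [[0.03,0,-0.15],0]
    - [[0.03,0,-0.18],0]
    - [[0.03,0,-0.18],0]
    - [[0.03,0,-0.18],0]

```text
time: 11.8
tool_pos: [0.5542, 0.1274, 0.1684]
ee_rot: [-3.14, -0.008, 1.452]
wrist_force: [2.1, 10.0, -3.5]
width: 0.0002
```

Emit:
servo_tool:
  rows:
    - [[0.02,0,0],0]
    - [[0.04,0,-0.02],0]
    - [[0.06,0,-0.05],0]
    - [[0.08,0,-0.1],0]
    - [[0.08,0,-0.2],0]
    - [[0.08,0,-0.35],0]
    - [[0.08,0,-0.5],0]
    - [[0.08,0,-0.65],0]
    - [[0.08,0,-0.65],0]
    - [[0.08,0,-0.65],0]

```text
time: 12.63
tool_pos: [0.556, 0.1295, 0.2239]
ee_rot: [3.138, -0.001, 1.449]
wrist_force: [-0.2, 0.2, -0.1]
width: 0.0003
```

Run:
```python
from bench import robot
import cv2
o=robot.get_obs();print(o["time"],o["tool_pos"],o["wrist_force"])
s=robot.snapshot("wrist")
p=s["pixels"][100:290,120:420,::-1]
cv2.imwrite("pics/wrist7.png",cv2.resize(p,None,fx=2.6,fy=2.6,interpolation=cv2.INTER_CUBIC))
```

```text
12.6333 [0.55601095 0.12946923 0.22386492] [-0.15277064  0.1556229  -0.06483082]
```

View pics/wrist7.png

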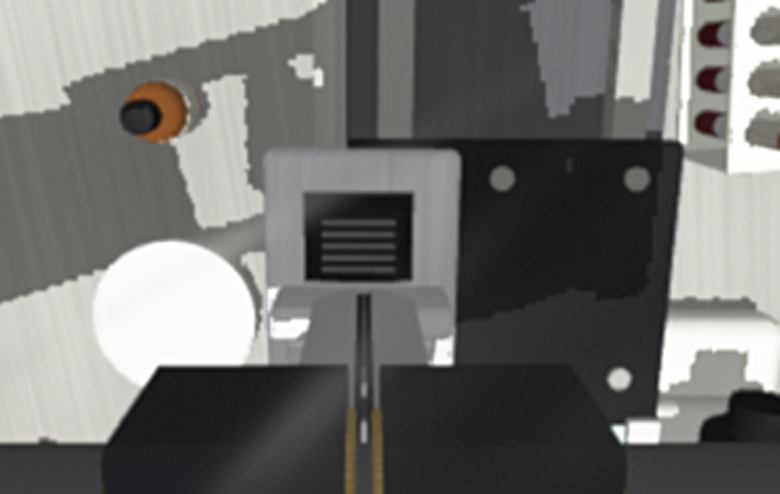

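Clear, with the button showing ribs. I'll withdraw further so the top camera can see.

Emit:
servo_tool:
  rows:
    - [[0.1,-0.2,-0.1],0]
    - [[0.25,-0.5,-0.2],0]
    - [[0.4,-0.75,-0.3],0]
    - [[0.5,-1,-0.4],0]

```text
time: 13.02
tool_pos: [0.4793, 0.1795, 0.2529]
ee_rot: [-3.139, 0.0, 1.449]
wrist_force: [0.3, 0.8, 0.2]
width: 0.0003
```

Emit:
servo_tool:
  rows:
    - [[0.25,-0.25,0],0]
    - [[0.5,-0.5,0],0]
    - [[0.75,-0.75,0],0]
    - [[1,-1,0],0]

```text
time: 13.35
tool_pos: [0.4097, 0.2686, 0.253]
ee_rot: [-3.14, 0.001, 1.448]
wrist_force: [0.1, 0.6, -0.0]
width: 0.0003
```

Emit:
servo_tool:
  rows:
    - [[0.25,-0.25,0],0]
    - [[0.5,-0.5,0],0]
    - [[0.75,-0.7,0],0]
    - [[0.9,-0.75,0],0]
    - [[0.9,-0.75,0],0]
    - [[0.9,-0.75,0],0]

```text
time: 13.85
tool_pos: [0.3604, 0.3466, 0.2531]
ee_rot: [-3.141, 0.002, 1.45]
wrist_force: [-1.4, 0.7, -0.3]
width: 0.0005
```

Run:
```python
from bench import robot
import cv2,pickle
o=robot.get_obs();print(o["time"],o["tool_pos"],o["wrist_force"])
d={}
for n in ["top","side"]: d[n]=robot.snapshot(n)
pickle.dump(d,open("s1.pkl","wb"))
p=d["top"]["pixels"][145:225,135:315,::-1]
cv2.imwrite("pics/top8.png",cv2.resize(p,None,fx=4.4,fy=4.4,interpolation=cv2.INTER_NEAREST))
cv2.imwrite("pics/side8.png",cv2.resize(d["side"]["pixels"][:,:,::-1],(768,576),interpolation=cv2.INTER_CUBIC))
```

```text
13.85 [0.36042255 0.34657578 0.25314678] [-1.39659591  0.72414697 -0.29070747]
```

View pics/top8.png

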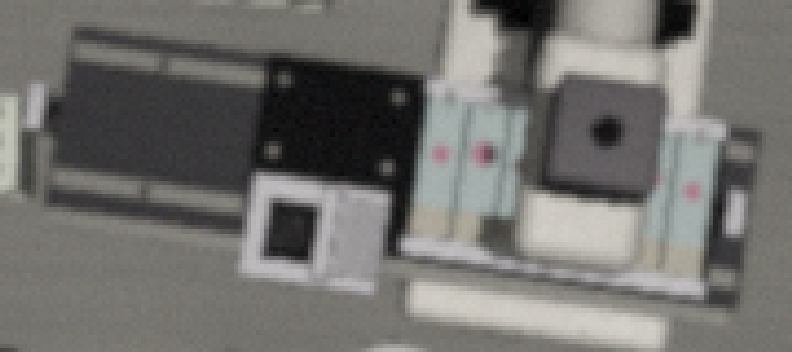

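View pics/side8.png

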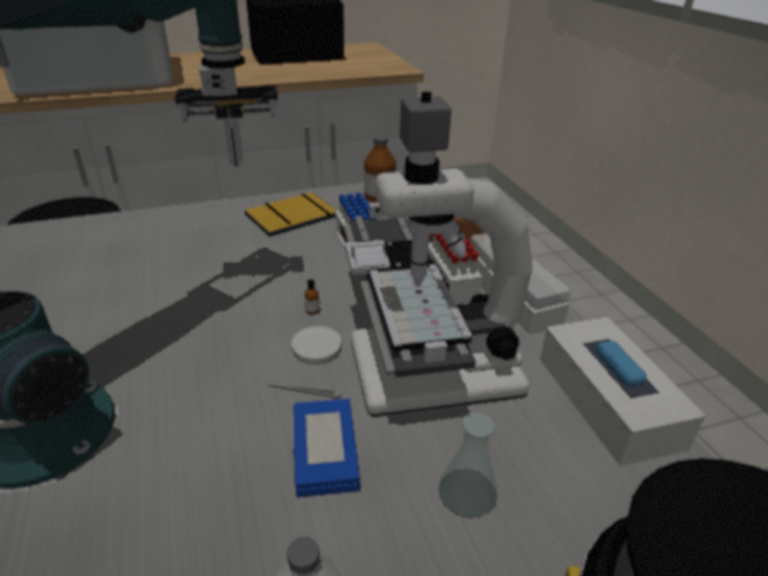

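The tray is at the inner end and the bench items look unmoved. Next I'll check the travel and whether the button is up.

Run:
```python
import cv2,pickle,numpy as np
from h import *
d0=pickle.load(open("s0.pkl","rb"));d=pickle.load(open("s1.pkl","rb"));s=d["top"]
g=cv2.cvtColor(s["pixels"],cv2.COLOR_RGB2GRAY)
a=1.449;ym=np.array([np.cos(a),np.sin(a)]);xm=np.array([ym[1],-ym[0]])
def sc(P): v=P[:,:2]-np.array([.588,-.041]); return np.c_[v@xm,v@ym].round(4)
f=lambda L:np.array(L)/4.4+[134.6,144.6]
m=(g[185:208,192:212]<60).astype(np.uint8)
n,l,st,ce=cv2.connectedComponentsWithStats(m);i=1+np.argmax(st[1:,4]);c=ce[i]+[192,185]
print("button",st[i],c,sc(cast(s,c,.165)),"before",sc(cast(s,[168.05,191.98],.165)))
print("block corners",sc(cast(s,f([(238,272),(375,293),(252,172)]),.153)),"before",sc(cast(s,f([(98,253),(237,272),(112,150)]),.153)))
print("inner tray edge",sc(cast(s,f([(727,130),(705,297)]),.135)))
# phase correlation of tray patch before/after
A=cv2.cvtColor(d0["top"]["pixels"],cv2.COLOR_RGB2GRAY).astype(np.uint8)
t=A[176:208,155:195]; r=cv2.matchTemplate(g[170:225,175:240],t,cv2.TM_CCOEFF_NORMED);_,mv,_,ml=cv2.minMaxLoc(r)
def sub(r,x,y):
    fx=(r[y,x-1]-r[y,x+1])/(2*(r[y,x-1]-2*r[y,x]+r[y,x+1]));fy=(r[y-1,x]-r[y+1,x])/(2*(r[y-1,x]-2*r[y,x]+r[y+1,x]));return x+fx,y+fy
x,y=sub(r,*ml);q=np.array([175+x-155,170+y-176]);p0=np.array([168.,192.])
print("shift",mv,q,sc(cast(s,p0+q,.158))-sc(cast(s,p0,.158)))
x0,y0=210,140
cv2.imwrite("pics/sidecrop.png",np.hstack([cv2.resize(k["side"]["pixels"][y0:y0+70,x0:x0+80,::-1],None,fx=5,fy=5,interpolation=cv2.INTER_CUBIC) for k in (d0,d)]))
P=lambda z:proj(d["side"],np.r_[np.array([.588,-.041])+xm*-.055+ym*.170,z])
for z in (.165,.157): print(z,(P(z)-[x0,y0])*5)
diff=cv2.absdiff(d0["side"]["pixels"],d["side"]["pixels"]).max(2)
cv2.imwrite("pics/diff.png",cv2.resize((diff>40).astype(np.uint8)*255,(768,576)))
```

```text
button [  4   6  10  13 107] [200.59813084 197.08411215] [[-0.0547  0.1698]] before [[-0.0539  0.2619]]
block corners [[-0.0849  0.1998]
 [-0.0854  0.111 ]
 [-0.0199  0.2009]] before [[-0.086   0.2901]
 [-0.085   0.2004]
 [-0.0191  0.2919]]
inner tray edge [[ 0.0554 -0.1015]
 [-0.0557 -0.1019]]
shift 0.983307421207428 [32.375076  4.932022] [[-0.0004 -0.0921]]
0.165 [[162.27534426 108.31696727]]
0.157 [[162.25078336 121.1320812 ]]
```

View pics/sidecrop.png

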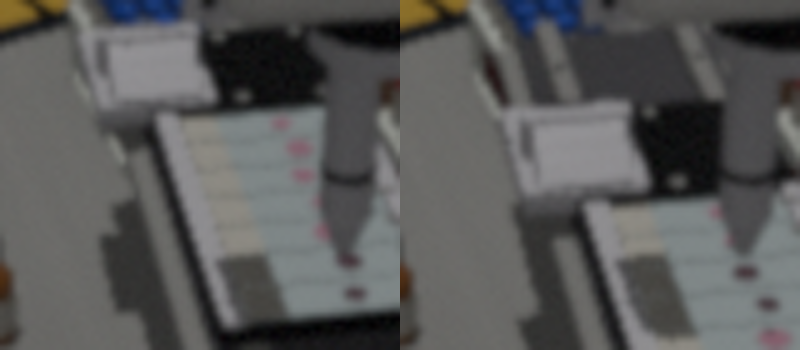

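View pics/diff.png

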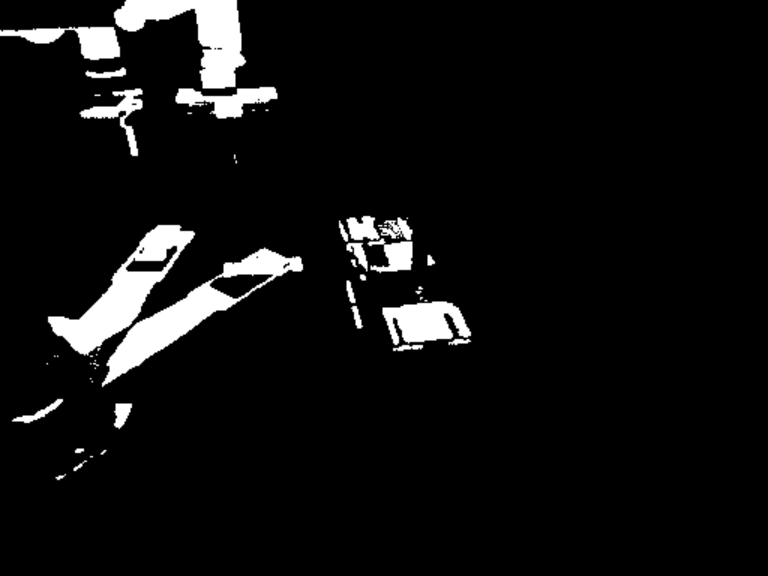

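Button measured at y = 0.1698 (home is 0.170); shift 92 mm; nothing else changed in the side view. One more check of button height, from the button's apparent width in the last wrist picture.

Run:
```python
import pickle,numpy as np
from scipy.spatial.transform import Rotation as R
from h import *
w=pickle.load(open("s0.pkl","rb"))["wrist"]
def T(p,e): M=np.eye(4);M[:3,:3]=R.from_euler("xyz",e).as_matrix();M[:3,3]=p;return M
X=np.linalg.inv(T([.14798,.52915,.20431],[-3.13943,-.0002,2.86882]))@w["world_from_camera"]
for nm,pose,k,o,bt,bl in [("before(up)",T([.56198,.22604,.20533],[-3.1410,0,1.4495]),2.5214,(99.7,149.7),((361,86),(473,86)),((322,41),(522,41))),
   ("after",T([.55601,.12947,.22386],[3.1400,0,1.4490]),2.6,(119.7,99.7),((304,192),(414,192)),((265,152),(461,152)))]:
    s=dict(camera_matrix=w["camera_matrix"],world_from_camera=pose@X)
    f=lambda L:np.array(L)/k+o
    b=cast(s,f(bl),.153);print(nm,"block w",np.linalg.norm(b[1]-b[0]).round(4))
    for z in (.165,.161,.157):
        q=cast(s,f(bt),z); print(z,"button w",np.linalg.norm(q[1]-q[0]).round(4),"outer edge to block outer edge",np.linalg.norm((b.mean(0)-q.mean(0))[:2]).round(4))
```

```text
before(up) block w 0.0651
0.165 button w 0.0351 outer edge to block outer edge 0.0125
0.161 button w 0.0357 outer edge to block outer edge 0.0133
0.157 button w 0.0363 outer edge to block outer edge 0.0142
after block w 0.0664
0.165 button w 0.0359 outer edge to block outer edge 0.0116
0.161 button w 0.0365 outer edge to block outer edge 0.0124
0.157 button w 0.0371 outer edge to block outer edge 0.0131
```

The button/block width ratio is the same as at the start (0.539 before, 0.541 after), so the button is up. Handing in.

Run:
```python
from bench import robot
print(robot.get_obs()["wrist_force"]); print(robot.close_job())
```

```text
[-0.39902464 -0.44616109  0.31959143]
the job is handed in; nothing more can be done
None
```

I slid the tray fully home and let the button come back up to lock it there, then drew the arm clear and handed the job in at about 14 s of the 35 s allowed.

With the gripper shut, I pressed the button about 6 mm (8–9 N) and held it there while pushing the tray in. The speed was about 30 mm/s, slowing to about 12 mm/s near the end. At the stop a 15 N push on the tab moved it no further. I then eased off and lifted away.

**Last checks:**
- **Tray position:** the top camera puts the button at y = 0.1698 m, against 0.170 m at home. The tray moved 92 mm, so it started near 0.038, inside the play of the 0.040 notch.
- **Button:** it looks fully up, since its width relative to the block is the same as before pressing. This check is indirect, because the tab hides the button from the side camera.
- **Bench:** before-and-after side views show change only in the tray, arm and shadows.

**Where measurements disagreed:** before pressing, the wrist view put the button about 5 mm further out than the top view. I landed between the two. The finger dragged the tray by friction and only reached the tab once the tray was on the stop.

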